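# Slide a visor lens out over the riser's edge by its grip band

## Task

Push the flat white visor lens along the top of the wooden riser, without picking it up or tipping it, until exactly its orange grip band sticks out past the riser's far edge, so that the next person can take it by the band: the line where orange meets white should lie along the edge, to within about half a centimetre at both ends of the line. Leave the canister, the purple adaptor and the bottle where they stand, and finish with the hand clear.

Things in the scene. Friction and masses are not known exactly. Their poses are not given: they have to be found in the camera images.
- riser: Fixed wooden block with a flat black top, 260 mm (its x) by 380 mm (its y) by 60 mm high, standing on the bench. Origin at the centre of its underside; its x axis is level and points away from the robot, square to the far edge (turned by up to 0.4 rad); z up. Its top is 60 mm above the bench.
- edge (a point): Middle of the riser's far top edge: 130 mm along the riser's x from its centre, 60 mm above the bench. Same axes as the riser: x points outward past the edge, y runs along the edge.
- lens: Loose flat visor lens, about 90 g, lying on the riser: 100 mm (its x) by 110 mm (its y) by 6 mm thick, white, with an orange band across its +x end (towards the far edge), from x = +20 to +50 mm. Rear edge at x = -50 mm. Origin at the centre of its underside; z up. Starts wholly on the riser, turned up to 0.3 rad from it. Slides on dry friction; turns if pushed off-centre.
- line_left (a point): On the lens: the +y end of the line where orange meets white, at lens x = +20, y = +55 mm, half-way up its thickness (3 mm). Lens axes.
- line_right (a point): On the lens: the -y end of the same line, at lens x = +20, y = -55 mm, 3 mm up. Lens axes.
- canister: Bystander: pale grey-green round filter canister with a black band, 68 mm diameter, 46 mm tall, loose, standing near one side of the riser's top beside the lens. Origin at the centre of its underside.
- adaptor: Bystander: purple plastic tube adaptor, 36 mm diameter at its foot, 60 mm tall, loose, standing near the other side of the riser's top. Origin at the centre of its underside.
- bottle: Bystander: amber bottle with a white cap, 48 mm diameter, 120 mm tall, loose, standing on the bench beside the riser's left (+y) side. Origin at the centre of its underside.

How it is judged (in metres and radians):
At the end, for the whole second after the job is handed in: Both ends of the orange/white line lie within 7 mm of the riser's far edge (measured square to it) and within the edge's length; the lens lies flat on the riser, at rest; the canister, adaptor and bottle are within 15 mm of where they stood (x of line_left in the frame of edge between -0.007 and 0.007 m and y of line_left in the frame of edge between -0.19 and 0.19 m and x of line_right in the frame of edge between -0.007 and 0.007 m and y of line_right in the frame of edge between -0.19 and 0.19 m and height (world z) of lens between 0.056 and 0.063 m and angle between lens's own z axis and vertical below 0.05 rad and linear speed of lens below 0.01 m/s and distance of each of canister, adaptor, bottle from where it was at the start of the episode below 0.015 m); the robot touches nothing.
It fails at once if the lens is lifted, tipped up or dropped off the riser (height (world z) of lens above 0.07 m or angle between lens's own z axis and vertical above 0.2 rad or height (world z) of lens below 0.05 m).
It fails at once if the filter canister is shifted by more than 15 mm or tipped (distance of canister from where it was at the start of the episode above 0.015 m or angle between canister's own z axis and vertical above 0.3 rad).
It fails at once if the purple adaptor is shifted by more than 15 mm or tipped (distance of adaptor from where it was at the start of the episode above 0.015 m or angle between adaptor's own z axis and vertical above 0.3 rad).
It fails at once if the amber bottle is shifted by more than 15 mm or tipped (distance of bottle from where it was at the start of the episode above 0.015 m or angle between bottle's own z axis and vertical above 0.3 rad).
It also fails if it takes over 38 s, if anything falls off the work surface, if the arm or the gripper's body presses on something with over 40 N, if the wrist force passes 120 N, or if a joint passes its speed limit or range.

## Robot

A 6-joint arm with a two-finger parallel gripper is mounted at the origin on the work surface. World frame = base frame: x ahead of the robot, y to its left, z up, the work surface at z = 0. Lengths are in m, angles in degrees, forces in N, time in s.
With the tool pointing down it reaches from about 0.35 to 0.875 m from the base axis. Payload 4.2 kg.
Tool frame: the origin (TCP) lies midway between the tips of the shut fingers; the grasp point (between the pads) lies 19 mm behind it (r.grasp_offset is the distance from the TCP to the grasp point, in m); z points along the fingers, y is the direction in which the jaws open and shut (so a half turn about z gives the same grasp; the last joint's range is limited). The gripper opens to 87 mm and grips with 3 to 60 N. Pads are 19 mm wide; open, the fingers measure 117 mm over their backs; the gripper's body (75 mm by 190 mm) begins 51 mm behind the grasp point.
Start: joints at [86.837, 22.042, 0.453, 0, -68.411, -14.817], TCP at [0.193, 0.594, 0.223] pointing down, gripper open.
Joint ranges: [-179.83, 179.83], [-69.29, 118.12], [-61.27, 80.66], [-181.25, 117.63], [-171.15, -9.14], [-177.46, 177.46]. Speed limits (degrees/s): [159.86, 159.86, 180, 180, 180, 180].

## Interface

Orientations are given as a 3x3 rotation matrix whose columns are the frame's x, y, z axes.
In Python, from station import r gives the robot as it stands.
- The arm moves only by the shell command python3 -m crank 'ROWS'. ROWS is JSON, a list of rows, each a list of 3 entries, a list of its own where there are three numbers: the closure, from -1 (fully open) to 1 (shut), so that 0 is half open, then the shift along the tool's x, y, z as a fraction of full scale, then the turn, a rotation vector about the tool's x, y, z as a fraction of full scale. In form: [[fingers, [dx, dy, dz], [wx, wy, wz]], ...]. A call has 1 to 8 rows; each row shifts and turns the commanded pose from where the row before left it, along the tool's axes as they then stand; what a row does not reach is not made up. Full scale, the value 1, is 100 mm for a shift and 45 degrees for a turn. A row lasts 1/10 s, in which the tool goes at most 50 mm and 8.59 degrees, less where a joint would pass 70% of its speed; a pose out of reach is approached as far as the arm can. A call with a number of a shift or a turn outside -1 to 1 is refused whole. A call with a gripper value outside its range is refused whole. The fingers move at their own pace and stop on an object; the grip force is fixed at half the most. Time passes only in rows, so rows that do not move let the fingers close. It gives the time, the measured TCP pose, the force and the opening at its end, in the units of the state.
- r.sense(): the state, without advancing time (a new reading comes with each control period).
- r.capture(name): name is "side" or "top"; returns a dict with "img" (400x640x3 uint8, blue, green, red), "fx", "fy", "cx", "cy" (pixels), "R" (3x3) and "t" (3): a world point X has camera coordinates R X + t. Camera axes: x right, y down, z forward; pixel columns grow to the right and rows downward; lengths in m; the calibration is good to about 2 mm. A picture is of the moment at which its call begins. There is no depth.
- r.finish_job(): hands the job in, once; it reports no verdict.
The state is a dict: "time_s": time; "joints": joint angles; "joint_velocities": joint speeds; "effort": joint torques, N m; "tcp_pos": TCP position; "ee_rot": TCP orientation; "wrist_force": force on the tool from outside, world axes, zero at the start; "moment": the same for the moment, N m; "gripper_width": opening from 0.0 (shut) to 1.0 (fully open).
Only numpy, scipy, OpenCV 4.12 (cv2) and the standard library are available. Lean on these libraries where they do the work, as an engineer would, in place of code of your own. Each camera call takes 0.05 s, during which the arm holds its last target.

## Working session

There is one attempt and no reset: what is moved stays moved. The work goes in short steps, Python scripts to look and compute and a shell command to move; the robot and the scene stay as the last step left them, time stands still between calls to the robot, and variables do not carry over. Pictures are saved under pics/ and viewed, and the job is handed in when it is done.

```bash
mkdir -p pics; python3 - <<'E'
from station import r
import cv2
s=r.sense(); print(s)
for n in("top","side"):
    c=r.capture(n); cv2.imwrite(f"pics/{n}0.png",c["img"]); print(n,c["fx"],c["fy"],c["cx"],c["cy"],c["R"],c["t"])
E
```

```text
{'time_s': 0.0, 'joints': array([ 8.68360708e+01,  2.20893764e+01,  3.78712362e-01, -2.81497658e-02,
       -6.84132511e+01, -1.48166083e+01]), 'joint_velocities': array([ 0.00675959, -0.0786645 ,  0.08123897,  0.08394932,  0.02684156,
       -0.00874216]), 'effort': array([ 5.05862372e-04, -3.90665925e+01,  1.87402350e+01,  4.21973839e+00,
        1.09959953e-02, -1.85400768e-04]), 'tcp_pos': array([0.19273212, 0.59388711, 0.22146911]), 'ee_rot': array([[ 9.51105496e-01, -3.08865675e-01, -5.75515112e-04],
       [-3.08866191e-01, -9.51103108e-01, -2.13417235e-03],
       [ 1.11798373e-04,  2.20758021e-03, -9.99997557e-01]]), 'wrist_force': array([-0.08416443,  0.64208796,  1.21570037]), 'moment': array([-0.01918236, -0.01999661, -0.04769408]), 'gripper_width': 0.9963575265005715}
top 363.54099895848213 363.54099895848213 317.2261835334057 196.47114217203932 [[ 0.02785155 -0.99919989 -0.02870307]
 [-0.98920871 -0.02341842 -0.14462958]
 [ 0.14384168  0.03242148 -0.98906947]] [0.10152178 0.57724172 0.77130089]
side 393.57787204068507 393.57787204068507 318.71088559312335 199.73497176974143 [[ 0.97026832 -0.24159244 -0.01457641]
 [-0.14231993 -0.52079031 -0.84173778]
 [ 0.19576623  0.81878602 -0.53968976]] [-0.54104723  0.20708331  0.53224007]
```

View pics/top0.png

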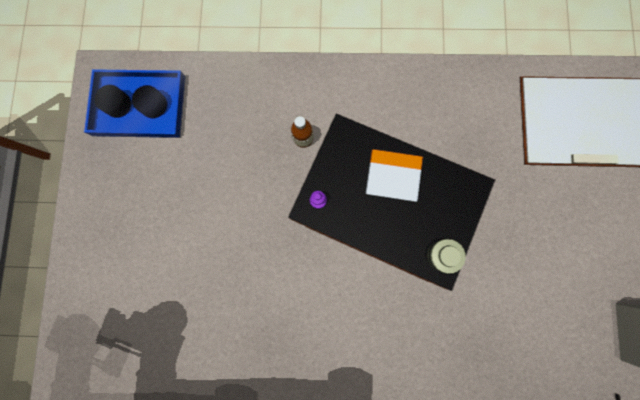

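View pics/side0.png

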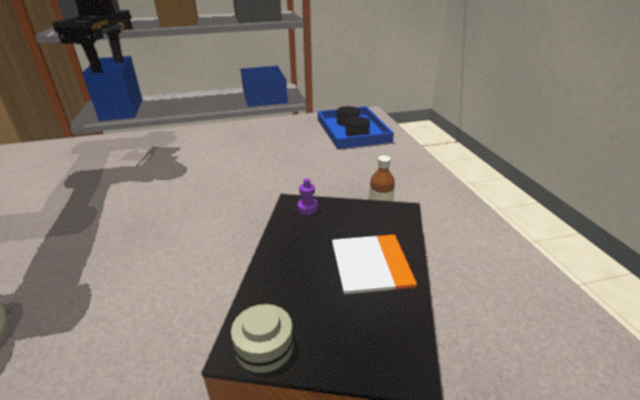

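```bash
cat > h.py <<'E'
import cv2,numpy as np
from station import r
def ray(c,uv,z):
    uv=np.atleast_2d(np.array(uv,float))
    d=np.c_[(uv[:,0]-c["cx"])/c["fx"],(uv[:,1]-c["cy"])/c["fy"],np.ones(len(uv))]@c["R"]
    o=-c["R"].T@c["t"]
    return (o+d*((z-o[2])/d[:,2])[:,None])[:,:2]
def big(m):
    cs,_=cv2.findContours(m.astype(np.uint8),cv2.RETR_EXTERNAL,cv2.CHAIN_APPROX_NONE)
    return max(cs,key=cv2.contourArea)
def masks(img,roi):
    b,g,rr=[img[...,i].astype(int) for i in range(3)]
    M=np.zeros(b.shape,bool); M[roi[1]:roi[3],roi[0]:roi[2]]=1
    white=M&(b>150)&(g>150)&(rr>150)
    orange=M&(rr>150)&(b<90)&(rr-b>110)
    black=M&(np.maximum(np.maximum(b,g),rr)<45)
    return white,orange,black
def fitline(p):
    vx,vy,x,y=cv2.fitLine(p.astype(np.float32),cv2.DIST_HUBER,0,.01,.01).ravel()
    return np.array([x,y]),np.array([vx,vy])
def quad(cnt,c,z):
    # rect of contour in world plane
    w=ray(c,cnt[:,0,:],z); rect=cv2.minAreaRect((w*1000).astype(np.float32))
    return w,cv2.boxPoints(rect)/1000,rect
ROI={"top":(285,105,500,295),"side":(200,190,445,390)}
E
python3 - <<'E'
from h import *
for n in("top","side"):
    c=r.capture(n); w,o,k=masks(c["img"],ROI[n])
    u=(w|o|k); cn=big(w|o)
    for nm,m,z in(("white",w,.066),("orange",o,.066),("lens",w|o,.066)):
        _,box,rc=quad(big(m),c,z); print(n,nm,np.round(box,4).tolist(),np.round(rc[1],1),round(rc[2],2))
    if n=="top":
        hull=cv2.convexHull(big(u)); _,box,rc=quad(hull,c,.06); print("riser",box.round(4).tolist(),rc)
    v=c["img"].copy(); v[w]=(255,0,0); v[o]=(0,255,255); v[k]=(0,120,0); cv2.imwrite(f"pics/m_{n}.png",v)
E
```

```text
top white [[0.5665000081062317, -0.09870000183582306], [0.6359000205993652, -0.10790000110864639], [0.6500999927520752, 0.0007999999797903001], [0.5807999968528748, 0.00989999994635582]] [109.6  70. ] 82.51
top orange [[0.6373999714851379, -0.10809999704360962], [0.6656000018119812, -0.11180000007152557], [0.6798999905586243, -0.00279999990016222], [0.6517000198364258, 0.0008999999845400453]] [109.9  28.4] 82.51
top lens [[0.5666000247001648, -0.09889999777078629], [0.6656000018119812, -0.11180000007152557], [0.6797999739646912, -0.00279999990016222], [0.5807999968528748, 0.010099999606609344]] [109.9  99.9] 82.57
riser [[0.3801000118255615, -0.16910000145435333], [0.618399977684021, -0.26809999346733093], [0.762499988079071, 0.07859999686479568], [0.5242000222206116, 0.17759999632835388]] ((571.306884765625, -45.241851806640625), (375.433349609375, 258.0989990234375), 67.43524169921875)
side white [[0.3799000084400177, 0.22290000319480896], [0.38190001249313354, -0.17020000517368317], [0.5615000128746033, -0.16930000483989716], [0.5594000220298767, 0.22390000522136688]] [179.5 393.1] 0.3
side orange [[0.6394000053405762, -0.1096000000834465], [0.6682999730110168, -0.11349999904632568], [0.6836000084877014, -0.0010999999940395355], [0.654699981212616, 0.002899999963119626]] [113.5  29.1] 82.26
side lens [[0.3799000084400177, 0.22290000319480896], [0.38190001249313354, -0.17020000517368317], [0.5615000128746033, -0.16930000483989716], [0.5594000220298767, 0.22390000522136688]] [179.5 393.1] 0.3
```

```bash
python3 -c "
import cv2,numpy as np
a=cv2.imread('pics/m_top.png');b=cv2.imread('pics/m_side.png')
cv2.imwrite('pics/m.png',np.hstack([cv2.resize(a[95:305,280:510],(400,365)),cv2.resize(b[180:400,190:450],(400,365))]))"
```

```text
(no output)
```

View pics/m.png

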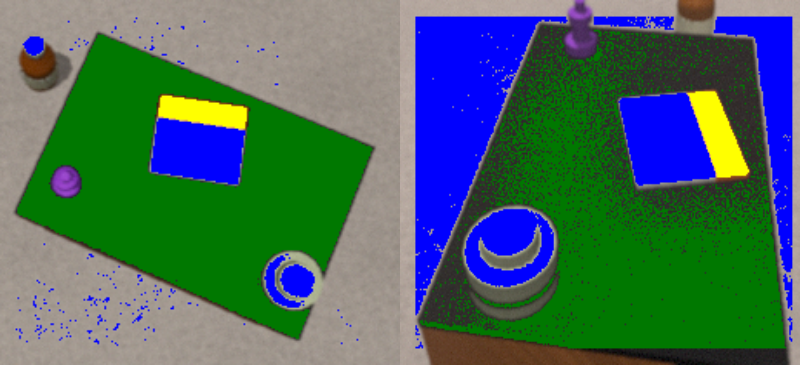

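The top view shows the lens turned about 15° anticlockwise from the riser, with its orange line 45–73 mm short of the edge. I'll push with both fingers square to the riser, which should also straighten the lens.

```bash
python3 -m crank '[[-0.5,[0.36,0.34,0],[0,0,0]],[-0.5,[0.36,0.34,0],[0,0,0]],[-0.5,[0.36,0.34,0],[0,0,0]],[-0.5,[0.36,0.34,0],[0,0,0]],[-0.5,[0.36,0.34,0],[0,0,0]],[-0.5,[0.36,0.34,0],[0,0,0]],[-0.5,[0.36,0.34,0],[0,0,0]]]'
python3 -m crank '[[-0.5,[0.36,0.34,0],[0,0,0]],[-0.5,[0.36,0.34,0],[0,0,0]],[-0.5,[0.36,0.34,0],[0,0,0]],[-0.5,[0.36,0.34,0],[0,0,0]],[-0.5,[0.36,0.34,0],[0,0,0]],[-0.5,[0.36,0.34,0],[0,0,0]],[-0.5,[0.36,0.34,0],[0,0,0]],[-0.5,[0,0,0],[0,0,0.1]]]'
cat > where.py <<'E'
from h import *
# far edge from first top picture: line fit over far boundary of black, clipped between corners
def edge():
    c=r.capture("top"); img=cv2.imread("pics/top0.png")
    w,o,k=masks(img,ROI["top"]); u=(w|o|k)
    hull=big(u)[:,0,:]
    W=ray(c,hull,.06); a=np.radians(-22.56)
    ex=np.array([np.cos(a),np.sin(a)]); ey=np.array([-ex[1],ex[0]])
    E0=np.array([.6905,-.095]); q=(W-E0)@np.c_[ex,ey]
    s=W[(abs(q[:,0])<.006)&(abs(q[:,1])<.17)]
    p,d=fitline(s*1000); d=d*np.sign(d[1]); p=p/1000
    ex=np.array([d[1],-d[0]]); 
    p=p+d*np.dot(E0-p,d)
    return p,ex,d
E
python3 - <<'E'
from where import *
E0,ex,ey=edge(); print(E0,ex,ey,np.degrees(np.arctan2(ex[1],ex[0])))
s=r.sense(); T=s["ee_rot"]; print(s["time_s"],s["tcp_pos"],np.degrees(np.arctan2(T[1,0],T[0,0])),s["gripper_width"],s["wrist_force"])
d=s["tcp_pos"][:2]-E0; print("tcp in edge",d@ex,d@ey)
for n in("top","side"):cv2.imwrite(f"pics/{n}1.png",r.capture(n)["img"])
E
```

```text
time_s: 0.9
tcp_pos: [0.3595, 0.2884, 0.2227]
ee_rot: [[0.951, -0.308, 0.0], [-0.308, -0.951, 0.0], [0.0, -0.0, -1.0]]
wrist_force: [0.7, 0.3, 0.2]
gripper_width: 0.752
time_s: 1.7
tcp_pos: [0.527, -0.0184, 0.2219]
ee_rot: [[0.921, -0.39, -0.001], [-0.39, -0.921, -0.001], [-0.0, 0.001, -1.0]]
wrist_force: [-0.7, 1.0, -0.4]
gripper_width: 0.75
[ 0.68936838 -0.09453175] [ 0.92401993 -0.3823443 ] [0.3823443  0.92401993] -22.47897
1.75 [ 0.52596481 -0.01668146  0.2217573 ] -23.09068223378031 0.7491970130894344 [-0.09322158  0.29422547 -0.69225677]
tcp in edge -0.1807537693790596 0.009458801751002223
```

```bash
python3 -m crank '[[-0.5,[0,0,0.4],[0,0,-0.013]],[-0.5,[0,0,0.4],[0,0,0]],[-0.5,[0,0,0.4],[0,0,0]],[-0.5,[0,0,0.2],[0,0,0]],[-0.5,[0,0,0.1],[0,0,0]],[-0.5,[0,0,0],[0,0,0]],[-0.5,[0,0,0],[0,0,0]]]'
python3 - <<'E'
from where import *
s=r.sense(); T=s["ee_rot"]; print(s["time_s"],s["tcp_pos"],np.degrees(np.arctan2(T[1,0],T[0,0])),s["wrist_force"])
a=r.capture("top")["img"];b=r.capture("side")["img"]
cv2.imwrite('pics/d.png',np.hstack([cv2.resize(a[95:305,280:510],(400,365)),cv2.resize(b[180:400,190:450],(400,365))]))
E
```

```text
time_s: 2.55
tcp_pos: [0.5263, -0.0131, 0.0738]
ee_rot: [[0.929, -0.371, 0.002], [-0.371, -0.929, 0.0], [0.002, -0.001, -1.0]]
wrist_force: [0.4, 0.1, 0.9]
gripper_width: 0.752
2.55 [ 0.526305   -0.01309329  0.07376485] -21.780472306844004 [0.40296549 0.130595   0.92961452]
```

View pics/d.png

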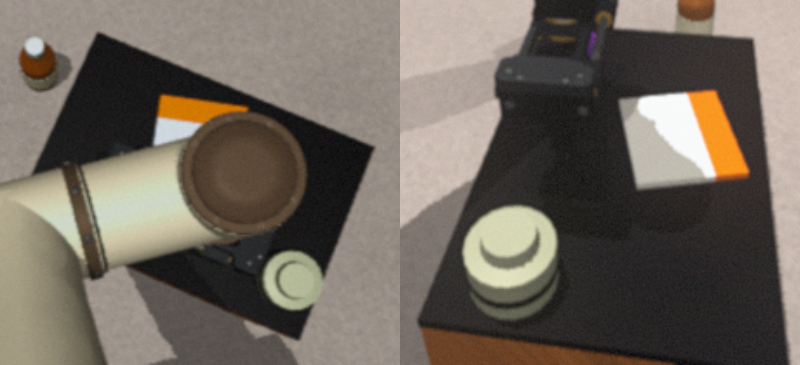

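```bash
python3 -m crank '[[-0.5,[0,0,0.05],[0,0,0.0]],[-0.5,[0,0,0.04],[0,0,0.0]],[-0.5,[0,0,0],[0,0,0]],[-0.5,[0,0,0],[0,0,0]]]'
python3 - <<'E'
from where import *
E0,ex,ey=edge()
for i in range(4):
    s=r.sense(); T=s["ee_rot"]; d=s["tcp_pos"][:2]-E0;print(s["time_s"],s["tcp_pos"],np.degrees(np.arctan2(T[1,0],T[0,0])),s["wrist_force"],d@ex,d@ey); r.capture("top")
E
```

```text
time_s: 3.05
tcp_pos: [0.5253, -0.014, 0.0635]
ee_rot: [[0.928, -0.373, -0.0], [-0.373, -0.928, -0.0], [-0.0, 0.0, -1.0]]
wrist_force: [-0.6, 0.3, 0.4]
gripper_width: 0.75
3.1 [ 0.52538565 -0.01391748  0.06355021] -21.892436479276093 [-0.14581755 -0.15579764 -0.72859568] -0.18234571933526006 0.011791327995367015
3.15 [ 0.52545152 -0.01389864  0.06361395] -21.894245588456126 [-0.30513415 -0.18402354 -0.56962698] -0.1822920534439494 0.011833929502728857
3.2 [ 0.52546261 -0.0138863   0.06364244] -21.89461565735925 [-0.09633958 -0.1960968   0.99859025] -0.18228652845294208 0.01184956709839771
3.25 [ 0.5254473  -0.01386965  0.06364994] -21.894859083404906 [-0.40625249  0.7323929   0.2602782 ] -0.1823070339351432 0.011859101136569097
```

```bash
python3 -m crank '[[-0.5,[0,0.06,0.014],[0,0,0.013]],[-0.5,[0.08,0,0],[0,0,0]],[-0.5,[0.08,0,0],[0,0,0]],[-0.5,[0.06,0,0],[0,0,0]],[-0.5,[0.06,0,0],[0,0,0]],[-0.5,[0.06,0,0],[0,0,0]],[-0.5,[0.06,0,0],[0,0,0]]]'
python3 - <<'E'
from where import *
E0,ex,ey=edge()
s=r.sense(); T=s["ee_rot"]; d=s["tcp_pos"][:2]-E0;print(s["time_s"],s["tcp_pos"],np.degrees(np.arctan2(T[1,0],T[0,0])),s["wrist_force"],d@ex,d@ey)
a=r.capture("top")["img"];b=r.capture("side")["img"]
cv2.imwrite('pics/e.png',np.hstack([cv2.resize(a[95:305,280:510],(400,365)),cv2.resize(b[180:400,190:450],(400,365))]))
E
```

```text
time_s: 4.0
tcp_pos: [0.5604, -0.0349, 0.062]
ee_rot: [[0.924, -0.382, -0.001], [-0.382, -0.924, 0.0], [-0.0, 0.0, -1.0]]
wrist_force: [-0.2, -0.2, 0.0]
gripper_width: 0.748
4.05 [ 0.56141394 -0.03509302  0.06208694] -22.48264608227083 [ 1.28840587 -0.64773538  0.10815355] -0.1409585133105332 0.005999919012158502
```

View pics/e.png

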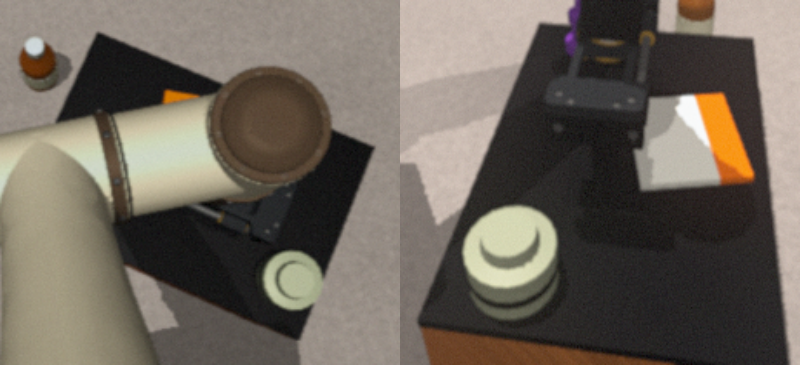

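The lens is turning as intended; adaptor and canister haven't moved. I'll keep pushing gently.

```bash
python3 -m crank '[[-0.5,[0.06,0,0],[0,0,0]],[-0.5,[0.06,0,0],[0,0,0]],[-0.5,[0.06,0,0],[0,0,0]],[-0.5,[0.06,0,0],[0,0,0]],[-0.5,[0.06,0,0],[0,0,0]],[-0.5,[0.06,0,0],[0,0,0]],[-0.5,[0.0,0,0],[0,0,0]],[-0.5,[0.0,0,0],[0,0,0]]]'
cat > view.py <<'E'
from where import *
import sys
E0,ex,ey=edge()
s=r.sense(); T=s["ee_rot"]; d=s["tcp_pos"][:2]-E0;print(s["time_s"],s["tcp_pos"],np.degrees(np.arctan2(T[1,0],T[0,0])),s["wrist_force"],d@ex,d@ey)
a=r.capture("top")["img"];c=r.capture("side");b=c["img"]
cv2.imwrite(sys.argv[1],np.hstack([cv2.resize(a[95:305,280:510],(400,365)),cv2.resize(b[180:400,190:450],(400,365))]))
b_,g,rr=[b[...,i].astype(int) for i in range(3)]
o=(rr>100)&(b_<70)&(rr-b_>90)&(g>50); o[:190]=0;o[370:]=0;o[:,:330]=0;o[:,450:]=0
_,box,rc=quad(big(o),c,.066)
q=(box-E0)@np.c_[ex,ey]; print("orange in edge (side)",q.round(4).tolist())
E
python3 view.py pics/f.png
```

```text
time_s: 4.95
tcp_pos: [0.5934, -0.0486, 0.062]
ee_rot: [[0.924, -0.383, -0.0], [-0.383, -0.924, -0.0], [-0.0, 0.0, -1.0]]
wrist_force: [-0.3, 0.1, -0.0]
gripper_width: 0.749
5.0 [ 0.59320548 -0.04855974  0.06205838] -22.4896059960597 [-0.27196633  0.24269677 -0.27693454] -0.1064335689910473 0.0057117155060005895
orange in edge (side) [[-0.0207, -0.0565], [0.007, -0.0564], [0.0065, 0.0611], [-0.0212, 0.061]]
```

View pics/f.png

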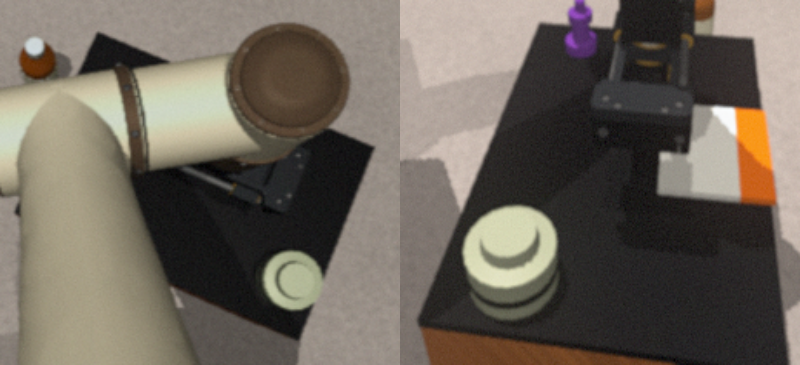

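```bash
python3 -m crank '[[-0.5,[0.05,0,0],[0,0,0]],[-0.5,[0.05,0,0],[0,0,0]],[-0.5,[0.05,0,0],[0,0,0]],[-0.5,[0.05,0,0],[0,0,0]],[-0.5,[0.0,0,0],[0,0,0]],[-0.5,[0.0,0,0],[0,0,0]]]'
python3 view.py pics/g.png
```

```text
time_s: 5.7
tcp_pos: [0.612, -0.0563, 0.062]
ee_rot: [[0.924, -0.383, 0.0], [-0.383, -0.924, 0.0], [0.0, -0.0, -1.0]]
wrist_force: [0.2, -0.1, 0.2]
gripper_width: 0.746
5.75 [ 0.61187889 -0.0561931   0.06207121] -22.486616004749333 [0.44135951 0.46273579 0.14499257] -0.08626039532925105 0.005798010988247216
orange in edge (side) [[-0.0018, -0.057], [0.0255, -0.057], [0.0256, 0.0596], [-0.0017, 0.0596]]
```

View pics/g.png

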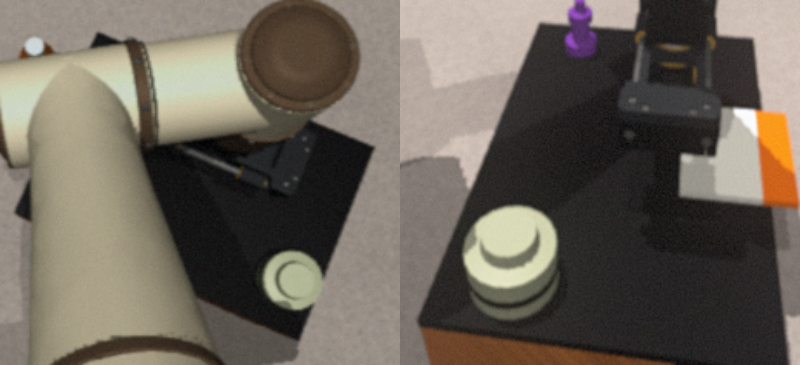

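```bash
python3 -m crank '[[-0.5,[-0.2,0,0],[0,0,0]],[-0.5,[-0.3,0,0],[0,0,0]],[-0.5,[0,0,-0.45],[0,0,0]],[-0.5,[0,0,-0.45],[0,0,0]],[-0.5,[0,0,-0.45],[0,0,0]],[-0.5,[0,0,-0.2],[0,0,0]],[-0.5,[-0.2,-0.4,0],[0,0,0]],[-0.5,[-0.2,-0.4,0],[0,0,0]]]'
python3 -m crank '[[-0.5,[-0.2,-0.4,0],[0,0,0]],[-0.5,[-0.2,-0.4,0],[0,0,0]],[-0.5,[-0.2,-0.4,0],[0,0,0]],[-0.5,[-0.2,-0.4,0],[0,0,0]],[-0.5,[-0.2,-0.4,0],[0,0,0]],[-0.5,[-0.1,-0.4,0],[0,0,0]],[-0.5,[0,-0.4,0],[0,0,0]],[-0.5,[0,0,0],[0,0,0]]]'
cat > fin.py <<'E'
from where import *
import sys
c=r.capture("top"); c2=r.capture("side"); a=c["img"]; b=c2["img"]
cv2.imwrite(sys.argv[1],np.hstack([cv2.resize(a[95:305,280:510],(400,365)),cv2.resize(b[180:400,190:450],(400,365))]))
E0,ex,ey=edge(); P=np.c_[ex,ey]
def sample(img,c,xy,z):
    X=np.c_[xy,np.full(len(xy),z)]@c["R"].T+c["t"]
    u=(X[:,0]/X[:,2]*c["fx"]+c["cx"]).astype(np.float32);v=(X[:,1]/X[:,2]*c["fy"]+c["cy"]).astype(np.float32)
    return cv2.remap(img.astype(np.float32),u[None],v[None],cv2.INTER_LINEAR)[0]
def cross(img,c,y,z,f,x0,x1):
    x=np.arange(x0,x1,.0002); p=E0+x[:,None]*ex+y*ey
    val=f(sample(img,c,p,z)); lo,hi=np.median(val[:15]),np.median(val[-15:])
    h=(val-lo)/(hi-lo); return x[np.argmax(h>.5)]
fe=lambda v:v.sum(1)      # edge: dark->bench
fb=lambda v:-v[:,0]       # white->orange : blue falls
for nm,img,cc in(("top",a,c),("side",b,c2)):
    ys=[y for y in np.arange(-.17,.171,.01)]
    e=[(y,cross(img,cc,y,.06,fe,-.02,.02)) for y in ys if abs(y-.002)>.07]
    pe=np.polyfit(*zip(*e),1); print(nm,"edge fit",pe,"resid",np.std([v-np.polyval(pe,y) for y,v in e]))
    l=[(y,cross(img,cc,y,.066,fb,-.02,.018)) for y in np.arange(-.045,.05,.005)]
    pl=np.polyfit(*zip(*l),1); print(" line",pl,"resid",np.std([v-np.polyval(pl,y) for y,v in l]))
    for y in(-.053,.057): print("  line-edge at",y,(np.polyval(pl,y)-np.polyval(pe,y)).round(4))
E
python3 fin.py pics/h.png
```

```text
time_s: 6.65
tcp_pos: [0.5594, 0.0525, 0.2185]
ee_rot: [[0.923, -0.385, 0.003], [-0.385, -0.923, 0.001], [0.002, -0.002, -1.0]]
wrist_force: [1.5, 0.3, -1.1]
gripper_width: 0.75
time_s: 7.45
tcp_pos: [0.5651, 0.3572, 0.2156]
ee_rot: [[0.925, -0.379, 0.0], [-0.379, -0.925, 0.0], [0.0, -0.0, -1.0]]
wrist_force: [-1.1, -1.5, -0.8]
gripper_width: 0.749
top edge fit [0.00091109 0.00274589] resid 0.00023648794819363357
 line [-0.0005614  -0.00356842] resid 0.00018589207444796166
  line-edge at -0.053 -0.0062
  line-edge at 0.057 -0.0064
side edge fit [-0.00075524  0.00505463] resid 0.00030714560631934736
 line [ 0.00308772 -0.00203158] resid 0.0001225159457841126
  line-edge at -0.053 -0.0073
  line-edge at 0.057 -0.0069
```

View pics/h.png

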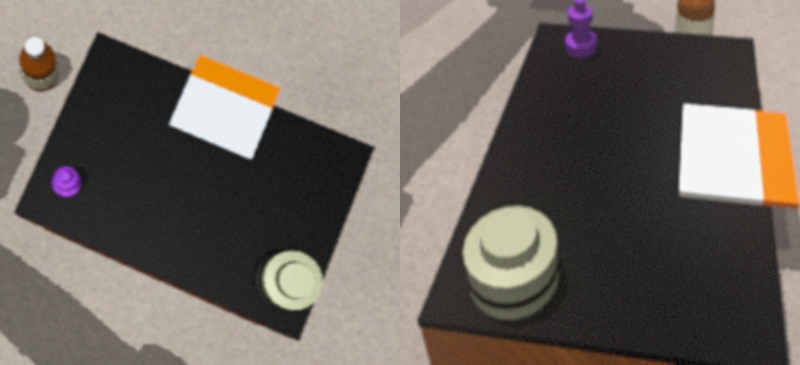

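Both views show the line parallel to the edge and about 6.5 mm short. I'll go back and push that much further.

```bash
python3 -m crank '[[-0.5,[0.2,0.4,0],[0,0,0]],[-0.5,[0.2,0.4,0],[0,0,0]],[-0.5,[0.2,0.4,0],[0,0,0]],[-0.5,[0.2,0.4,0],[0,0,0]],[-0.5,[0.2,0.4,0],[0,0,0]],[-0.5,[0.2,0.4,0],[0,0,0]],[-0.5,[0.2,0.4,0],[0,0,0]],[-0.5,[0.2,0.4,0],[0,0,0]]]'
python3 -m crank '[[-0.5,[0,0.44,0],[0,0,0]],[-0.5,[0,0,0],[0,0,0]],[-0.5,[0,0,0],[0,0,0]],[-0.5,[0,0,0],[0,0,0]]]'
python3 - <<'E'
from where import *
E0,ex,ey=edge()
s=r.sense(); T=s["ee_rot"]; d=s["tcp_pos"][:2]-E0;print(s["time_s"],s["tcp_pos"],np.degrees(np.arctan2(T[1,0],T[0,0])),d@ex,d@ey)
E
```

```text
time_s: 8.4
tcp_pos: [0.589, -0.0069, 0.2181]
ee_rot: [[0.924, -0.384, 0.001], [-0.384, -0.924, 0.0], [0.001, -0.001, -1.0]]
wrist_force: [0.8, -0.2, 0.7]
gripper_width: 0.751
time_s: 8.8
tcp_pos: [0.5731, -0.0446, 0.2177]
ee_rot: [[0.924, -0.383, 0.001], [-0.383, -0.924, 0.0], [0.001, -0.001, -1.0]]
wrist_force: [0.4, -0.5, 0.0]
gripper_width: 0.753
8.85 [ 0.57329019 -0.04410573  0.21753123] -22.446166299308253 -0.12653865856321994 0.0022128170313790853
```

```bash
python3 -m crank '[[-0.5,[0,0,0.4],[0,0,0]],[-0.5,[0,0,0.4],[0,0,0]],[-0.5,[0,0,0.4],[0,0,0]],[-0.5,[0,0,0.3],[0,0,0]],[-0.5,[0,0,0],[0,0,0]],[-0.5,[0,0,0],[0,0,0]]]'
python3 - <<'E'
from where import *
E0,ex,ey=edge()
s=r.sense(); T=s["ee_rot"]; d=s["tcp_pos"][:2]-E0;print(s["time_s"],s["tcp_pos"],np.degrees(np.arctan2(T[1,0],T[0,0])),d@ex,d@ey)
E
```

```text
time_s: 9.45
tcp_pos: [0.5739, -0.0437, 0.0676]
ee_rot: [[0.925, -0.381, -0.0], [-0.381, -0.925, -0.0], [-0.0, 0.001, -1.0]]
wrist_force: [-0.4, 0.0, 0.5]
gripper_width: 0.751
9.5 [ 0.5744189  -0.04380486  0.068486  ] -22.39201483735921 -0.1256107462281414 0.0029223856418953667
```

```bash
python3 -m crank '[[-0.5,[0,0,0.06],[0,0,0.002]],[-0.5,[0.1,0,0],[0,0,0]],[-0.5,[0.1,0,0],[0,0,0]],[-0.5,[0.1,0,0],[0,0,0]],[-0.5,[0.05,0,0],[0,0,0]],[-0.5,[0,0,0],[0,0,0]],[-0.5,[0,0,0],[0,0,0]]]'
python3 - <<'E'
from where import *
E0,ex,ey=edge()
s=r.sense(); T=s["ee_rot"]; d=s["tcp_pos"][:2]-E0;print(s["time_s"],s["tcp_pos"],np.degrees(np.arctan2(T[1,0],T[0,0])),d@ex,d@ey)
E
```

```text
time_s: 10.2
tcp_pos: [0.6055, -0.0581, 0.0609]
ee_rot: [[0.923, -0.384, -0.001], [-0.384, -0.923, 0.0], [-0.001, 0.0, -1.0]]
wrist_force: [-0.3, -0.1, -0.5]
gripper_width: 0.752
10.25 [ 0.60528691 -0.05803659  0.06094029] -22.581641933486964 -0.0916466653381543 0.0015741896656291667
```

```bash
python3 -m crank '[[-0.5,[0.03,0,-0.01],[0,0,-0.002]],[-0.5,[0.03,0,0],[0,0,0]],[-0.5,[0.03,0,0],[0,0,0]],[-0.5,[0.03,0,0],[0,0,0]],[-0.5,[0,0,0],[0,0,0]],[-0.5,[0,0,0],[0,0,0]]]'
python3 view.py pics/i.png
```

```text
time_s: 10.85
tcp_pos: [0.6169, -0.0626, 0.0621]
ee_rot: [[0.924, -0.382, 0.0], [-0.382, -0.924, 0.0], [0.0, -0.0, -1.0]]
wrist_force: [0.1, 0.9, -0.4]
gripper_width: 0.745
10.9 [ 0.61679496 -0.06257702  0.06208675] -22.477373890397608 [ 0.55906582  0.97232214 -0.19916636] -0.07927699445609541 0.0017787774268444667
orange in edge (side) [[0.0033, -0.0566], [0.0304, -0.0572], [0.0332, 0.0553], [0.006, 0.056]]
```

```bash
python3 -m crank '[[-0.5,[-0.2,0,0],[0,0,0]],[-0.5,[-0.3,0,0],[0,0,0]],[-0.5,[0,0,-0.45],[0,0,0]],[-0.5,[0,0,-0.45],[0,0,0]],[-0.5,[0,0,-0.45],[0,0,0]],[-0.5,[0,0,-0.2],[0,0,0]],[-0.5,[-0.2,-0.4,0],[0,0,0]],[-0.5,[-0.2,-0.4,0],[0,0,0]]]'
python3 -m crank '[[-0.5,[-0.2,-0.4,0],[0,0,0]],[-0.5,[-0.2,-0.4,0],[0,0,0]],[-0.5,[-0.2,-0.4,0],[0,0,0]],[-0.5,[-0.2,-0.4,0],[0,0,0]],[-0.5,[-0.2,-0.4,0],[0,0,0]],[-0.5,[-0.1,-0.4,0],[0,0,0]],[-0.5,[0,-0.4,0],[0,0,0]],[-0.5,[0,0,0],[0,0,0]]]'
python3 fin.py pics/j.png
```

```text
time_s: 11.8
tcp_pos: [0.5643, 0.046, 0.2185]
ee_rot: [[0.923, -0.385, 0.003], [-0.385, -0.923, 0.001], [0.002, -0.002, -1.0]]
wrist_force: [-0.4, -0.6, 0.5]
gripper_width: 0.749
time_s: 12.6
tcp_pos: [0.5701, 0.3508, 0.2155]
ee_rot: [[0.925, -0.379, 0.0], [-0.379, -0.925, 0.0], [0.0, -0.0, -1.0]]
wrist_force: [-0.5, -1.1, -0.1]
gripper_width: 0.748
top edge fit [0.00074126 0.00270723] resid 0.00022532366288622848
 line [0.00014035 0.00266316] resid 0.00017228034444526392
  line-edge at -0.053 -0.0
  line-edge at 0.057 -0.0001
side edge fit [-7.99200799e-05  4.96163836e-03] resid 0.0004028111106067178
 line [0.00203509 0.0042    ] resid 0.00011720033593906132
  line-edge at -0.053 -0.0009
  line-edge at 0.057 -0.0006
```

View pics/j.png

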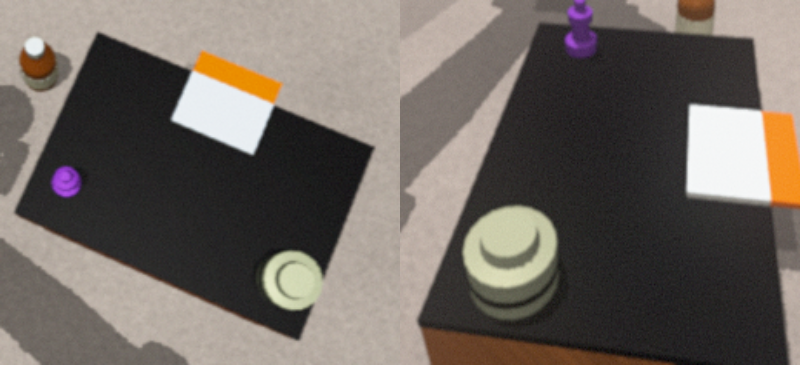

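The orange/white line now lies along the edge in both views, and the canister, adaptor and bottle appear at the same pixels as at the start. The hand is clear, so I'm handing in.

```bash
python3 -c "
from station import r
print(r.sense()['wrist_force']); print(r.finish_job())"
```

```text
[-0.37007767 -0.89540946 -0.06953824]
the job is handed in; nothing more can be done
None
```

I pushed the lens along the riser until its orange/white line lay along the far edge, then handed the job in. No verdict was reported. I pushed with both fingers, part open and square to the riser. That turned the lens straight, and a second push of about 6.5 mm finished the move.

- **Line position:** my last check put the line within 0.1 mm of the edge at both ends in the top view. The side view put it 0.6–0.9 mm short, which is within the calibration error.
- **Bystanders:** the canister, adaptor and bottle look unmoved by eye in the before and after pictures. I did not measure them to the millimetre.
- **Hand and time:** the hand was clear, well to the left of the riser, and about 13 s had been used.
- **Disagreement along the way:** with the fingers still against the lens after the final push, a rougher side-view reading showed the line 3–6 mm out and slightly skewed. That reading used an edge position I later corrected, and the clear views afterwards did not show the skew.

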